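Press the vee block into the sloping weld fixture

ROBOT

A 7-joint arm with a two-finger parallel gripper is mounted at the origin on a cart in front of the work surface, level with it; the furniture and walls round the work are solid. World frame = base frame: x ahead of the robot, y to its left, z up, the work surface at z = 0. Lengths are in m, angles in degrees, forces in N, time in s.
With the tool pointing down it reaches from about 0.425 to 0.825 m from the base axis. Payload 3.6 kg.
Tool frame: the origin (TCP) lies on the mounting face of the last link; the fingertips stand 186 mm ahead of it and the grasp point (between the pads) lies 167 mm ahead of it; z points along the fingers, y is the direction in which the jaws open and shut (so a half turn about z gives the same grasp; the last joint's range is limited). The gripper opens to 93 mm and grips with 3 to 60 N. Pads are 15 mm wide; open, the fingers measure 128 mm over their backs; the gripper's body (75 mm by 188 mm) begins 65 mm behind the grasp point.
Start: joints at [63.226, 35.231, -0.722, 81.555, 0.464, 63.22, -2.315], TCP at [0.277, -0.588, 0.405] pointing down, gripper open.
Joint ranges: [-178.69, 178.69], [-17.37, 117.87], [-77.05, 75.6], [15.02, 138.74], [-78.02, 258.01], [0.78, 113.62], [-162.83, 162.83]. Speed limits (degrees/s): [159.86, 159.86, 180, 180, 180, 180, 180].

INTERFACE

Orientations are given as a 3x3 rotation matrix whose columns are the frame's x, y, z axes.
In Python, from workcell import monitor, vision, r gives the robot as it stands.
- The arm moves only by the tool carry_out, never from a script. Its argument "series" is one flat list of numbers, 5 for each row, row after row: the finger opening in m, from 0 to 0.093, then the shift along the tool's x, y, z in m, then the turn about the tool's z in rad. A call has 1 to 5 rows; each row shifts and turns the pose as measured when the row begins, along the tool's axes as they then stand; what a row does not reach is not made up. A row lasts 1/8 s, in which the tool goes at most 62.5 mm and 10.7 degrees, less where a joint would pass 70% of its speed; a pose out of reach is approached as far as the arm can. A call with a gripper value outside its range is refused whole. The fingers move at their own pace and stop on an object; the grip force is fixed at half the most. Time passes only in rows, so rows that do not move let the fingers close. It gives the time, the measured TCP pose, the force and the opening at its end, in the units of the state.
- monitor.get_obs(): the state, without advancing time (a new reading comes with each control period).
- vision.grab_frame(name): name is "scene" or "top"; returns (picture, depth): 384x512x3 uint8, red, green, blue; 384x512 float32, m along the optical axis (not along the pixel's ray), 0 where there is no reading.
- vision.camera_info(name): a dict with "camera_matrix" (3x3 intrinsics, pixels), "world_from_camera" (4x4, takes a point from camera to world coordinates). Camera axes: x right, y up, looking along -z (the intrinsics and any distortion apply to the point x, -y, -z); pixel columns grow to the right and rows downward; lengths in m; the calibration is good to about 2 mm. A picture is of the moment at which its call begins. camera_info takes no time and is no camera call.
- r.finish_job(): hands the job in, once; it reports no verdict.
The state is a dict: "clock": time; "q": joint angles; "qvel": joint speeds; "joint_efforts": joint torques, N m; "eef_pos": TCP position; "orientation": TCP orientation; "wrist_force": force on the tool from outside, world axes, zero at the start; "torque": the same for the moment, N m; "finger_gap": finger opening in m.
Only numpy, scipy, OpenCV 4.12 (cv2) and the standard library are available. Lean on these libraries where they do the work, as an engineer would, in place of code of your own. Each camera call takes 0.05 s, during which the arm holds its last target. There are 200 camera calls.

TASK

Two aluminium blocks with the same foot lie beside the sloping weld fixture: one has a V-groove along its top, the other a flat top. Take the one with the V-groove, set its foot into the pocket in the fixture's sloping face and, with the gripper still on the block, press it fully home past the spring plungers so that its foot is flush with the face; then let go. Leave the other things where they are.

Things in the scene. Friction and masses are not known exactly. Their poses are not given: they have to be found in the camera images.
- vee_block: Block to fit, aluminium, about 0.5 kg. Foot 60 (x) x 90 (y) x 24 mm (z); on it, centred, an upper part 44 (x) x 56 (y) x 34 mm high (58 mm in all) with a 90-degree V-groove along y in its top, 36 mm wide, 18 mm deep. Origin: centre of the foot's underside, z up. Same after half a turn about z. Grip the upper part across its 44 mm (x) or 56 mm (y).
- flat_block: The other block, aluminium, with the same foot and the same overall sizes but a flat top without groove; origin and axes alike. To be left alone.
- sloped_block: The fixture's tilted grey block, fixed, 120 (x, up the slope) x 150 (y, level) x 32 mm (z, out of the face, 30 degrees from vertical, leaning roughly to the robot's right). Origin: centre of its underside; the face is at z = 32 mm. In its middle a pocket 65 (x) x 95 (y) x 24 mm deep, mouth bevelled 5 mm. Home, the vee block's axes lie along these (x and y perhaps both reversed).
- pocket_floor (a point): Centre of the pocket's floor, 8 mm above the sloped block's origin along its z, 24 mm below the face; axes as the sloped block's. The vee block's origin lies here when it is home.
- plunger_level (a point): Centre of the pocket at the height of four spring plungers, 11 mm above the floor along z: 16 mm ball noses 3.5 mm out of the two short end walls. The foot first rests on them, about 15 to 18 mm short of home, and needs some 3 to 18 N more than its weight to pass them; after that it goes down easily.
- pipe: short upright pipe offcut, 43 mm across, 56 mm high, loose bystander; origin at the centre of its underside
- magnet: red triangular welding magnet, 70 x 70 x 16 mm, lying flat, loose bystander; origin under its middle
- flat_bar: flat steel bar offcut, 25 (x) x 170 (y) x 10 mm, lying flat, loose bystander; origin under its middle
Mind the look-alikes: they are no part of the job. What is shaped like the vee_block but yellow is not meant.

How it is judged (in metres and radians):
On the way:
1. the vee block is pressed home in the pocket with the gripper on it (contact force between the fingers and vee_block above 1 N and z of vee_block in the frame of pocket_floor below 0.0025 m and horizontal distance between vee_block and pocket_floor below 0.005 m and angle between the z axis of vee_block and the z axis of sloped_block, either way round below 0.06 rad), for 0.1 s.
At the end, for the whole second after the job is handed in: The vee block's foot sits in the pocket, its underside within 2.5 mm of the pocket floor (flush) and level with it within 0.06 rad, its origin within 5 mm sideways of the floor's centre, its groove along the pocket's long side within 0.1 rad, at rest and released (z of vee_block in the frame of pocket_floor between -0.004 and 0.0025 m and horizontal distance between vee_block and pocket_floor below 0.005 m and angle between the z axis of vee_block and the z axis of sloped_block, either way round below 0.06 rad and angle between the y axis of vee_block and the y axis of sloped_block, either way round below 0.1 rad and linear speed of vee_block below 0.02 m/s); the robot touches nothing.
It fails at once if the flat-topped block is moved by more than 30 mm (distance of flat_block from where it was at the start of the episode above 0.03 m).
It fails at once if the pipe offcut is moved by more than 30 mm (distance of pipe from where it was at the start of the episode above 0.03 m).
It fails at once if the magnet is moved by more than 30 mm (distance of magnet from where it was at the start of the episode above 0.03 m).
It fails at once if the flat bar is moved by more than 30 mm (distance of flat_bar from where it was at the start of the episode above 0.03 m).
It also fails if it takes over 38 s, if anything falls off the work surface, if the arm or the gripper's body presses on something with over 40 N, if the wrist force passes 120 N, or if a joint passes its speed limit or range.

## Working session

There is one attempt and no reset: what is moved stays moved. The work goes in short steps, Python scripts to look and compute and a tool call to move; the robot and the scene stay as the last step left them, time stands still between calls to the robot, and variables do not carry over. Pictures are saved under pics/ and viewed, about 8 in all and at most 12, crops included, and the job is handed in when it is done.

Besides the shell and the picture viewer there is one more tool, called after ">>>" as name(argument=value, ...) on one line, values as JSON. carry_out: Moves the arm, as the interface text tells. Its arguments: {"type":"object","properties":{"series":{"type":"array","items":{"type":"number"}}},"required":["series"]}

```bash
ls; mkdir -p pics
cat > h.py <<'E'
import numpy as np, cv2
from workcell import monitor, vision, r
def grab(n):
    p,d=vision.grab_frame(n); i=vision.camera_info(n)
    K=np.array(i["camera_matrix"]);T=np.array(i["world_from_camera"])
    v,u=np.mgrid[:384,:512]
    X=np.stack([(u-K[0,2])/K[0,0]*d,-(v-K[1,2])/K[1,1]*d,-d],-1)
    W=X@T[:3,:3].T+T[:3,3]; W[d==0]=np.nan
    return p,d,W
def save(p,n): cv2.imwrite("pics/"+n,p[...,::-1])
E
python3 - <<'E'
from h import *
a=grab("scene");b=grab("top")
np.savez("f0.npz",sp=a[0],sW=a[2],tp=b[0],tW=b[2])
save(cv2.resize(np.vstack([a[0]]),(800,600)),"s0.png");save(cv2.resize(b[0],(800,600)),"t0.png")
for n in("scene","top"):
    i=vision.camera_info(n);print(n,i)
o=monitor.get_obs();print(o)
E
```

```text
pics
scene {'camera_matrix': array([[347.48505748,   0.        , 251.30160555],
       [  0.        , 347.48505748, 194.92558995],
       [  0.        ,   0.        ,   1.        ]]), 'world_from_camera': array([[-0.86295295,  0.37300092, -0.34085556,  0.19659017],
       [-0.50507335, -0.65625571,  0.56056164,  0.55550871],
       [-0.0145984 ,  0.65589538,  0.75471063,  0.84111979],
       [ 0.        ,  0.        ,  0.        ,  1.        ]])}
top {'camera_matrix': array([[492.77968078,   0.        , 250.53772982],
       [  0.        , 492.77968078, 192.14624983],
       [  0.        ,   0.        ,   1.        ]]), 'world_from_camera': array([[-0.01895447,  0.99125931, -0.13055925,  0.35449839],
       [-0.99961173, -0.02145567, -0.01777753, -0.01133782],
       [-0.02042338,  0.13017159,  0.99128111,  1.37449752],
       [ 0.        ,  0.        ,  0.        ,  1.        ]])}
{'clock': 0.1, 'q': array([63.22612736, 35.2833375 , -0.7198821 , 81.62867866,  0.46582174,
       63.22087225, -2.31614215]), 'qvel': array([-0.07946806, -0.10596975, -0.02162355, -0.04350247, -0.05927711,
       -0.09802443, -0.05490973]), 'joint_efforts': array([ 2.48571843e-03, -4.60040474e+01,  2.10433980e-01, -1.66245621e+01,
       -6.11518091e-02,  1.69030612e-02,  9.65074923e-05]), 'eef_pos': array([ 0.27720173, -0.5876273 ,  0.40372093]), 'orientation': array([[ 9.04408871e-01,  4.26665565e-01, -1.04352872e-03],
       [ 4.26666833e-01, -9.04406632e-01,  2.01453542e-03],
       [-8.42414026e-05, -2.26720280e-03, -9.99997426e-01]]), 'wrist_force': array([ 0.47163383, -1.11987249, -0.81825077]), 'torque': array([-0.07449519,  0.02495985, -0.05861706]), 'finger_gap': 0.0929114949323094}
```

View pics/s0.png

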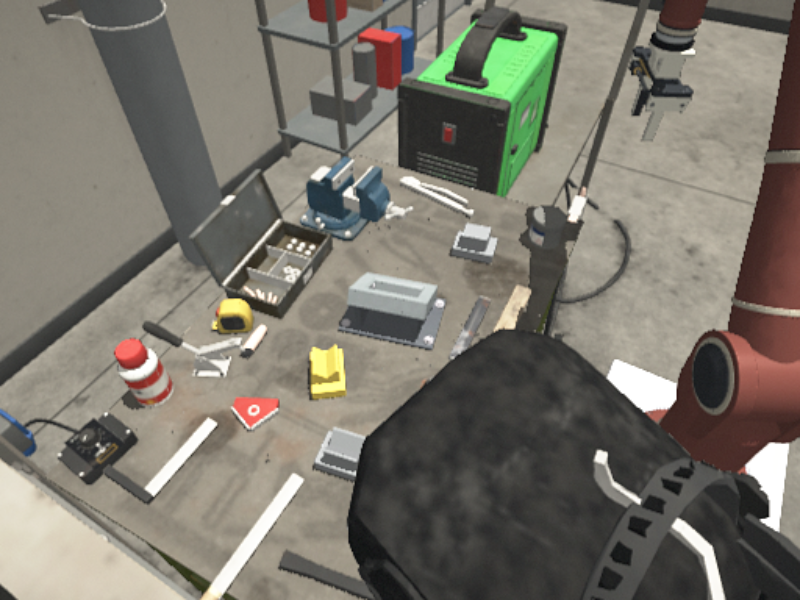

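View pics/t0.png

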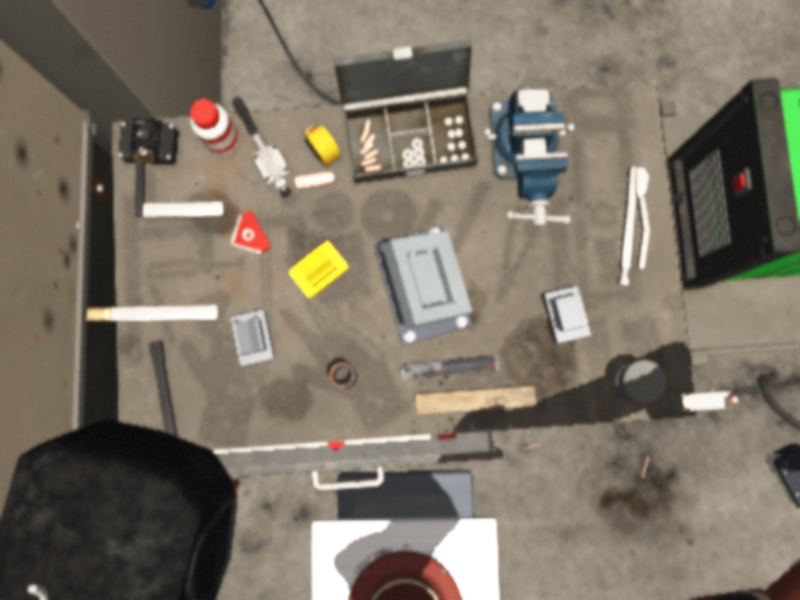

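The tops of two grey blocks show: (252,337), which is striped and is likely the vee block, and (567,314), which is plain and is likely the flat one. The yellow look-alike is at (319,269), and the fixture with its pocket is at (425,283). I'll check the choice in a crop and measure with depth.

```bash
cat > m.py <<'E'
from h import *
f=np.load("f0.npz");tp,tW,sp,sW=[f[k] for k in("tp","tW","sp","sW")]
def crop(p,u,v,w=32,s=400): return cv2.resize(p[max(v-w,0):v+w,u-w:u+w],(s,s),interpolation=cv2.INTER_CUBIC)
save(np.hstack([crop(tp,161,216),crop(sp,222,285)]),"c1.png")
def blk(name,u0,u1,v0,v1):
    W=tW[v0:v1,u0:u1].reshape(-1,3);W=W[~np.isnan(W).any(1)]
    for lo,hi in((.016,.07),(.035,.07),(.05,.07)):
        S=W[(W[:,2]>lo)&(W[:,2]<hi)]
        if len(S)<5: continue
        r_=cv2.minAreaRect(S[:,:2].astype(np.float32)*1000)
        print(name,lo,len(S),"c",np.round(r_[0],1),"size",np.round(r_[1],1),"ang",round(r_[2],1),"zmax",S[:,2].max().round(4))
blk("vee",140,180,190,240);blk("flat",340,385,175,228);blk("pipe",205,232,222,255)
# slope
W=tW[140:225,235:310].reshape(-1,3);W=W[~np.isnan(W).any(1)&(W[:,2]>.02)]
best=None;rng=np.random.default_rng(0)
for k in range(2000):
    a,b,c=W[rng.choice(len(W),3)];n=np.cross(b-a,c-a);L=np.linalg.norm(n)
    if L<1e-6: continue
    n/=L*np.sign(n[2]) 
    if n[2]>.95 or n[2]<.7: continue
    m=abs((W-a)@n)<.002
    if best is None or m.sum()>best[0]: best=(m.sum(),m,n)
P=W[best[1]]
for _ in range(3):
    c=P.mean(0);n=np.linalg.svd(P-c)[2][2];n*=np.sign(n[2]);P=W[abs((W-c)@n)<.002]
y=np.cross(n,[0,0,1.]);y/=np.linalg.norm(y);x=np.cross(y,n)
print("N",len(P),"n",n,"tilt",np.degrees(np.arccos(n[2])),"x",x,"y",y)
for nm,S in(("face",P),("floor",W[abs((W-c)@n+.024)<.004])):
    Q=np.c_[(S-c)@x,(S-c)@y];r_=cv2.minAreaRect(Q.astype(np.float32)*1000);q=np.percentile(Q,[1,99],axis=0)*1000
    ctr=c+x*r_[0][0]/1e3+y*r_[0][1]/1e3+n*np.median((S-c)@n)
    print(nm,len(S),r_,q.round(1),"h",np.median((S-c)@n),"ctr",ctr)
H=tW[280:,:150].reshape(-1,3);H=H[H[:,2]>.15];print("black",len(H),H.min(0),H.max(0))
E
python3 m.py
```

```text
vee 0.016 705 c [471.4 262. ] size [90.3 61.2] ang 11.3 zmax 0.0614
vee 0.035 370 c [471.3 261.9] size [56.9 45.6] ang 11.8 zmax 0.0614
vee 0.05 176 c [471.2 262.2] size [55.4 45.2] ang 10.4 zmax 0.0614
flat 0.016 716 c [ 501.  -294.8] size [89.6 60.6] ang 11.7 zmax 0.0629
flat 0.035 374 c [ 500.8 -295.3] size [56.  45.6] ang 13.1 zmax 0.0629
flat 0.05 344 c [ 501.  -295.3] size [55.7 45.6] ang 13.1 zmax 0.0629
pipe 0.016 118 c [400.9  99.6] size [42.1 41.5] ang 62.8 zmax 0.0598
pipe 0.035 100 c [401.   99.8] size [41.8 41.5] ang 62.8 zmax 0.0598
pipe 0.05 81 c [401.3 100.5] size [40.5 42.7] ang 89.5 zmax 0.0598
N 838 n [ 0.12703117 -0.48924398  0.86284611] tilt 30.362338582334246 x [-0.21684584  0.83515345  0.50546671] y [-0.96790545 -0.25131462  0.        ]
face 838 ((-3.088298797607422, -1.1124267578125), (123.85892486572266, 150.47007751464844), 0.11755881458520889) [[-63.3 -75.3]
 [ 57.7  73.4]] h -5.955233763500986e-07 ctr [ 0.56639253 -0.05681645  0.06829915]
floor 597 ((7.0109100341796875, -0.3181610107421875), (149.88934326171875, 106.13794708251953), 89.31803131103516) [[-38.3 -64.2]
 [ 58.2  73.7]] h -0.02361435755906804 ctr [ 0.5604341  -0.03702878  0.05302893]
black 14981 [0.06663663 0.22559281 0.151046  ] [0.31987882 0.5543348  0.55394658]
```

View pics/c1.png

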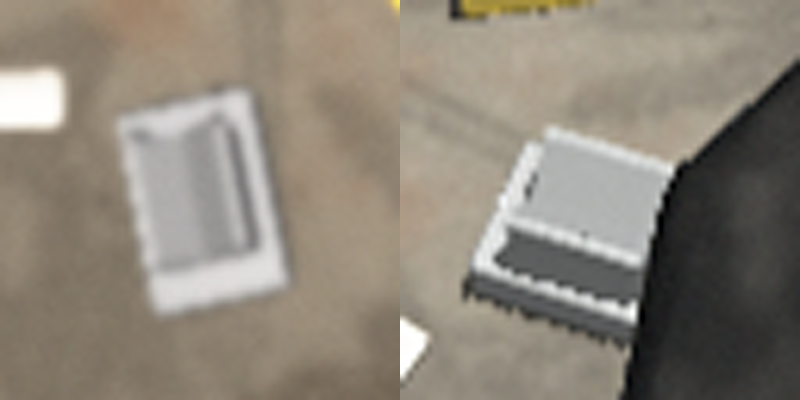

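The crop's left half (top camera) shows the groove's stripes along the long side. The depth agrees: only half of its top lies at full height, while the flat block at (567,314) is solid. The vee block is at about (0.471, 0.262). Next I'll refine the pocket centre and check the z bias and the black obstacle.

```bash
cat >> m.py <<'E'
print("-----")
def med(S): return np.nanmedian(S[:,2])
A=tW.reshape(-1,3)
t=A[(abs(A[:,0]-.47)<.09)&(abs(A[:,1]-.262)<.07)&(A[:,2]<.012)];print("table z",med(t),"at vee")
t=A[(abs(A[:,0]-.5)<.09)&(abs(A[:,1]+.295)<.07)&(A[:,2]<.012)];print("table z flat",med(t))
t=A[(abs(A[:,0]-.501)<.02)&(abs(A[:,1]+.295)<.015)];print("flat top z",med(t))
Q=np.c_[(P-c)@x,(P-c)@y]*1000
m=abs(Q[:,1])<35;xs=np.sort(Q[m,0]);ys=np.sort(Q[abs(Q[:,0])<25,1])
print("x gap",xs[xs<0][-12:],xs[xs>0][:12]);print("y gap",ys[ys<0][-8:],ys[ys>0][:8])
F=A[(abs((A-c)@n+.024)<.003)];F=F[(abs((F-c)@x)<.037)&(abs((F-c)@y)<.052)]
q=np.c_[(F-c)@x,(F-c)@y]*1000;print("floor",len(F),np.percentile(q,[1,50,99],axis=0),np.median((F-c)@n))
print("c",c)
d=np.array([.471,.262]);d/=np.linalg.norm(d);H3=H
perp=H[:,:2]@np.array([-d[1],d[0]]);al=H[:,:2]@d
print("black perp dist min",perp.min(), "z range of those <.15",H[perp<.15][:,2].min(initial=9),H[perp<.15][:,2].max(initial=0))
E
python3 m.py | sed -n '/-----/,$p'; python3 -c "
from h import *
p,d,W=grab('scene');H=W[200:,230:].reshape(-1,3);H=H[(H[:,1]>.1)&(H[:,2]>.1)];print(len(H),np.nanpercentile(H,[1,50,99],axis=0))
a=np.array([-.486,.874]);pp=H[:,:2]@a;print(np.percentile(pp,[1,10,50]))
"
```

```text
-----
table z -0.00100455474323069 at vee
table z flat -0.001194799645269251
flat top z 0.05664613290349929
x gap [-37.32457495 -36.92509584 -36.90240754 -36.55210815 -35.9376353
 -35.85661065 -34.89745608 -34.78552888 -34.64882733 -33.84964777
 -33.5642426  -32.76609467] [32.93050159 33.12535982 33.13792095 33.26839396 33.96214072 34.66385159
 34.71043054 34.72075456 34.79885559 35.05849162 35.29575367 35.3326845 ]
y gap [-51.7217218  -51.53570326 -50.71242374 -50.65603059 -50.55879523
 -50.14552259 -49.3947005  -47.04265581] [46.82115414 47.81707266 48.17680325 49.58203736 49.70958015 49.95514804
 49.97588811 50.63833686]
floor 421 [[-36.33012641 -48.65005291]
 [ -9.82657573  -2.14692326]
 [ 16.48986298  41.30019102]] -0.023632514745248415
c [ 0.5646462  -0.05451711  0.0698607 ]
black perp dist min 0.07538404616223103 z range of those <.15 0.20730214925757973 0.4903176184015302
34950 [[0.02868159 0.25623155 0.35943288]
 [0.19033467 0.38006525 0.47877404]
 [0.30187656 0.4645373  0.53255153]]
[0.11433539 0.16568549 0.24901285]
```

```bash
cat > b.py <<'E'
from h import *
f=np.load("f0.npz");A=np.r_[f["tW"].reshape(-1,3),f["sW"].reshape(-1,3)]
A=A[(A[:,2]>.08)&(A[:,1]>.1)&(A[:,0]<.45)&(A[:,0]>-.1)&(A[:,2]<1)]
d=np.array([.471,.262]);d/=np.linalg.norm(d)
p=A[:,:2]@np.array([-d[1],d[0]]);al=A[:,:2]@d
for lo in(.05,.1,.15,.2):
    m=(p>=lo-.0)&(p<lo+.05)
    for z in np.arange(.1,.6,.1):
        k=m&(A[:,2]>=z)&(A[:,2]<z+.1)
        if k.sum()>5: print("perp",lo,"z %.1f"%z,k.sum(),"al",np.percentile(al[k],[0,50,100]).round(3),"zmax",A[k,2].max().round(3))
E
python3 b.py; python3 -c "
from h import *
p,d,W=grab('scene');save(cv2.resize(p[150:,200:],(780,585)),'s1.png')"
```

```text
perp 0.05 z 0.2 22 al [0.299 0.306 0.316] zmax 0.3
perp 0.05 z 0.3 661 al [0.299 0.35  0.408] zmax 0.4
perp 0.05 z 0.4 883 al [0.304 0.345 0.392] zmax 0.478
perp 0.1 z 0.2 217 al [0.253 0.276 0.304] zmax 0.3
perp 0.1 z 0.3 619 al [0.259 0.406 0.461] zmax 0.4
perp 0.1 z 0.4 4986 al [0.251 0.348 0.448] zmax 0.49
perp 0.15 z 0.1 38 al [0.21  0.233 0.251] zmax 0.2
perp 0.15 z 0.2 310 al [0.208 0.232 0.259] zmax 0.3
perp 0.15 z 0.3 391 al [0.217 0.259 0.49 ] zmax 0.4
perp 0.15 z 0.4 9412 al [0.215 0.356 0.482] zmax 0.491
perp 0.2 z 0.1 15 al [0.196 0.201 0.207] zmax 0.193
perp 0.2 z 0.3 159 al [0.477 0.484 0.492] zmax 0.4
perp 0.2 z 0.4 12558 al [0.17  0.369 0.488] zmax 0.5
perp 0.2 z 0.5 485 al [0.231 0.265 0.336] zmax 0.553
```

View pics/s1.png

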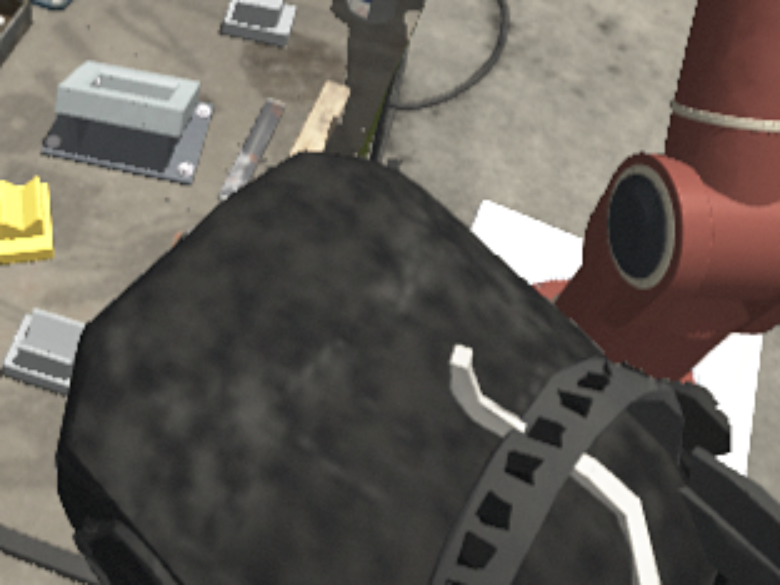

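Crop: the black thing is a welding helmet hanging at about (0.19, 0.38), with its top at z about 0.49. It stands close to the arm's path to the vee block. I'll measure the arm's own profile from depth before reaching.

Run:
```python
from h import *
f=np.load("f0.npz");A=np.r_[f["tW"].reshape(-1,3),f["sW"].reshape(-1,3)]
d=np.array([.277,-.588]);d/=np.linalg.norm(d)
al=A[:,:2]@d;p=A[:,:2]@np.array([-d[1],d[0]])
m=(A[:,2]>.12)&(abs(p)<.17)&(al<.8)
for lo in np.arange(-.15,.75,.05):
    k=m&(al>=lo)&(al<lo+.05)
    if k.sum()>5: print("al %.2f"%lo,k.sum(),"p",np.percentile(p[k],[2,98]).round(3),"z",np.percentile(A[k,2],[2,50,98]).round(3))
```

```text
al -0.10 1433 p [-0.046  0.053] z [0.127 0.207 0.282]
al -0.05 3311 p [-0.037  0.065] z [0.129 0.28  0.321]
al 0.00 2607 p [-0.006  0.066] z [0.134 0.327 0.388]
al 0.05 1603 p [0.008 0.055] z [0.24  0.399 0.448]
al 0.10 1134 p [0.018 0.037] z [0.392 0.457 0.502]
al 0.15 751 p [0.027 0.036] z [0.458 0.513 0.553]
al 0.20 387 p [0.032 0.037] z [0.523 0.565 0.599]
al 0.25 34 p [0.032 0.037] z [0.579 0.598 0.606]
al 0.30 163 p [0.04  0.052] z [0.639 0.692 0.712]
al 0.35 371 p [0.025 0.044] z [0.653 0.683 0.713]
al 0.40 49 p [0.025 0.032] z [0.632 0.653 0.67 ]
al 0.55 1196 p [-0.032  0.036] z [0.232 0.334 0.347]
al 0.60 1327 p [-0.029  0.034] z [0.32  0.407 0.473]
al 0.65 228 p [-0.008  0.035] z [0.223 0.327 0.458]
al 0.70 212 p [-0.008  0.035] z [0.225 0.326 0.347]
```

```bash
cat >> h.py <<'E'
def plan(wps,g=.093,step=.058,tstep=.18):
    """wps: list of (TCP xyz, world angle of tool y deg); prints rows in the tool frame"""
    o=monitor.get_obs();p=o["eef_pos"];R=np.array(o["orientation"]);out=[]
    for t,yaw in wps:
        t=np.array(t,float)
        while 1:
            e=R.T@(t-p);a=np.degrees(np.arctan2(R[1,1],R[0,1]))
            dy=-np.radians((yaw-a+180)%360-180)
            n=max(1,np.ceil(np.linalg.norm(e)/step-1e-6),np.ceil(abs(dy)/tstep-1e-6))
            s=np.round(e/n,4);w=np.round(dy/n,3);out.append([g,*s,w])
            p=p+R@s;R=R@cv2.Rodrigues(np.array([0,0,w]))[0]
            if n==1: break
    for i in range(0,len(out),5): print([float(v) for rr in out[i:i+5] for v in rr])
def st():
    o=monitor.get_obs();R=o["orientation"];print("t",o["clock"],"p",o["eef_pos"].round(4),"yaw",np.degrees(np.arctan2(R[1,1],R[0,1])).round(2),"z",R[:,2].round(3),"F",o["wrist_force"].round(1),"gap",round(o["finger_gap"],4),"q",o["q"].round(1),"tau",o["joint_efforts"].round(1))
E
python3 -c "
from h import *
plan([((.55,-.28,.40),-30),((.60,0,.40),0),((.50,.25,.34),11.5)])"
```

```text
[0.093, 0.0472, -0.0202, 0.0005, -0.076, 0.093, 0.0487, -0.0166, 0.0005, -0.076, 0.093, 0.0498, -0.0129, 0.0005, -0.076, 0.093, 0.0506, -0.009, 0.0006, -0.076, 0.093, 0.0511, -0.0052, 0.0005, -0.076]
[0.093, 0.0514, -0.0013, 0.0006, -0.075, 0.093, 0.0513, 0.0026, 0.0005, -0.076, 0.093, 0.051, 0.0065, 0.0006, -0.075, 0.093, 0.0535, -0.0194, 0.0001, -0.105, 0.093, 0.0552, -0.0136, 0.0001, -0.105]
[0.093, 0.0564, -0.0078, 0.0001, -0.105, 0.093, 0.0568, -0.0018, 0.0, -0.104, 0.093, 0.0568, 0.0041, 0.0001, -0.105, 0.093, 0.05, -0.02, 0.0121, -0.04, 0.093, 0.0507, -0.018, 0.0121, -0.04]
[0.093, 0.0514, -0.0159, 0.0121, -0.04, 0.093, 0.052, -0.0139, 0.012, -0.04, 0.093, 0.0526, -0.0118, 0.0121, -0.041]
```

>>> carry_out(series=[0.093,0.047,-0.02,0.0,-0.076,0.093,0.049,-0.017,0.0,-0.076,0.093,0.05,-0.013,0.0,-0.076,0.093,0.051,-0.009,0.0,-0.076,0.093,0.051,-0.005,0.0,-0.076])

```text
clock: 0.82
eef_pos: [0.4479, -0.394, 0.4018]
orientation: [[0.682, 0.731, -0.005], [0.731, -0.682, -0.001], [-0.004, -0.003, -1.0]]
wrist_force: [1.1, 0.2, -0.2]
finger_gap: 0.0927
```

>>> carry_out(series=[0.093,0.051,-0.001,0.0,-0.075,0.093,0.051,0.003,0.0,-0.076,0.093,0.051,0.006,0.0,-0.075,0.093,0.053,-0.019,0.0,-0.105,0.093,0.055,-0.014,0.0,-0.105])

```text
clock: 1.45
eef_pos: [0.5729, -0.1613, 0.3997]
orientation: [[0.297, 0.955, -0.005], [0.955, -0.297, -0.001], [-0.003, -0.004, -1.0]]
wrist_force: [0.7, 0.2, 0.1]
finger_gap: 0.0931
```

```bash
python3 -c "
from h import *
st();plan([((.60,.06,.40),5),((.49,.25,.34),11.5)])"
```

```text
t 1.45 p [ 0.5729 -0.1613  0.3997] yaw -17.3 z [-0.005 -0.001 -1.   ] F [0.7 0.2 0.1] gap 0.0931 q [ 22.9  31.2 -14.9  91.1   9.1  59.1 -12. ] tau [  2.8 -41.9  -1.6 -15.5  -0.1   0.2   0. ]
[0.093, 0.0548, -0.01, -0.0002, -0.097, 0.093, 0.0555, -0.0046, -0.0002, -0.097, 0.093, 0.0557, 0.0008, -0.0001, -0.098, 0.093, 0.0555, 0.0062, -0.0002, -0.097, 0.093, 0.0497, -0.0232, 0.0151, -0.028]
[0.093, 0.0503, -0.0218, 0.0151, -0.029, 0.093, 0.051, -0.0203, 0.0151, -0.028, 0.093, 0.0515, -0.0189, 0.015, -0.029]
```

>>> carry_out(series=[0.093,0.055,-0.01,0.0,-0.097,0.093,0.055,-0.005,0.0,-0.097,0.093,0.055,0.001,0.0,-0.098,0.093,0.055,0.006,0.0,-0.097,0.093,0.05,-0.023,0.015,-0.028])

```text
clock: 2.08
eef_pos: [0.5719, 0.1155, 0.3843]
orientation: [[-0.128, 0.992, -0.0], [0.992, 0.128, 0.001], [0.001, -0.0, -1.0]]
wrist_force: [0.1, -0.4, -0.1]
finger_gap: 0.0934
```

>>> carry_out(series=[0.093,0.05,-0.022,0.015,-0.029,0.093,0.051,-0.02,0.015,-0.028,0.093,0.051,-0.019,0.015,-0.029,0.093,0,0,0,0])

```text
clock: 2.58
eef_pos: [0.4815, 0.265, 0.3373]
orientation: [[-0.225, 0.974, -0.003], [0.974, 0.225, 0.004], [0.004, -0.002, -1.0]]
wrist_force: [0.8, -0.9, -0.2]
finger_gap: 0.0929
```

```bash
python3 -c "
from h import *
st();p,d,W=grab('top');s=grab('scene')
save(cv2.resize(p[120:300,60:300],(800,600)),'t1.png')
np.savez('f1.npz',tp=p,tW=W,sp=s[0],sW=s[2])
plan([((.4712,.262,.30),11.5),((.4712,.262,.219),11.5)])"
```

```text
t 2.575 p [0.4815 0.265  0.3373] yaw 13.01 z [-0.003  0.004 -1.   ] F [ 0.8 -0.9 -0.2] gap 0.0929 q [-16.   32.4 -23.2 102.7  16.1  48.2 -33.7] tau [ -1.2 -38.9  -4.2 -13.   -0.2  -0.1  -0.1]
[0.093, 0.0044, -0.0132, 0.0378, 0.017, 0.093, -0.0, -0.0, 0.0405, 0.0, 0.093, -0.0, -0.0001, 0.0405, 0.0]
```

View pics/t1.png

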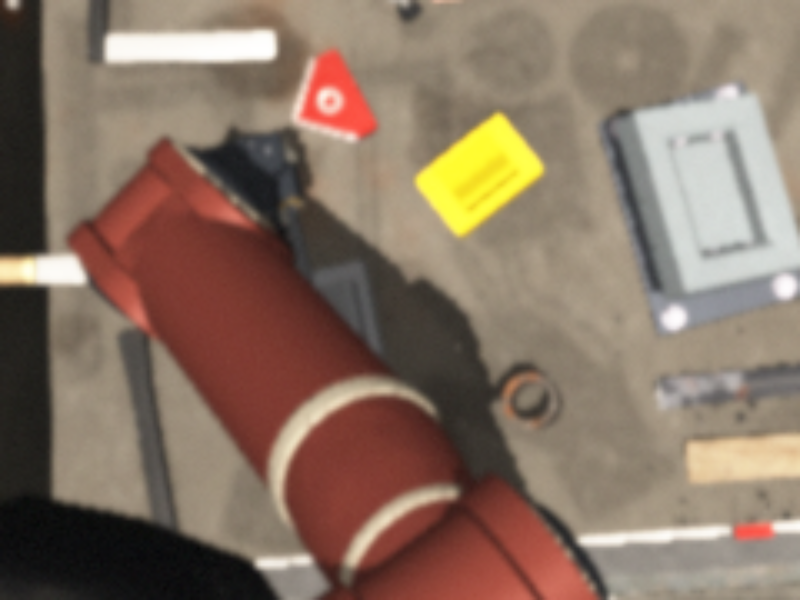

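The top view shows the gripper over the vee block at about (345,290), the forearm well clear of the helmet (bottom left), and the pocket at (715,190). Descending now.

>>> carry_out(series=[0.093,0.004,-0.013,0.038,0.02,0.093,0.0,0.0,0.0,0.0])

```text
clock: 2.92
eef_pos: [0.4745, 0.2581, 0.3]
orientation: [[-0.188, 0.982, 0.005], [0.982, 0.188, -0.001], [-0.002, 0.004, -1.0]]
wrist_force: [0.8, -0.3, -0.1]
finger_gap: 0.0928
```

```bash
python3 -c "
from h import *
st();plan([((.4712,.262,.235),11.5),((.4712,.262,.213),11.5)],step=.04)"
```

```text
t 2.925 p [0.4745 0.2581 0.3   ] yaw 10.86 z [ 0.005 -0.001 -1.   ] F [ 0.8 -0.3 -0.1] gap 0.0928 q [-17.2  34.4 -21.  106.5  17.8  42.2 -37.2] tau [ -0.7 -38.8  -3.5 -11.4  -0.1  -0.1  -0.1]
[0.093, 0.0023, -0.0014, 0.0325, -0.006, 0.093, 0.0022, -0.0014, 0.0325, -0.005, 0.093, 0.0001, -0.0001, 0.022, -0.0]
```

>>> carry_out(series=[0.093,0.002,-0.001,0.032,-0.006,0.093,0.002,-0.001,0.032,-0.005,0.093,0.0,0.0,0.0,0.0])

```text
clock: 3.3
eef_pos: [0.4793, 0.2584, 0.2393]
orientation: [[-0.19, 0.982, 0.017], [0.982, 0.19, 0.001], [-0.002, 0.017, -1.0]]
wrist_force: [0.2, 0.1, -0.1]
finger_gap: 0.093
```

```bash
python3 -c "
from h import *
st();plan([((.4712,.262,.213),11.5)],step=.04)"
```

```text
t 3.3 p [0.4793 0.2584 0.2393] yaw 10.93 z [ 0.017  0.001 -1.   ] F [ 0.2  0.1 -0.1] gap 0.093 q [-19.2  39.6 -17.9 108.7  21.3  34.  -40. ] tau [ -0.4 -40.4  -3.1  -9.7   0.   -0.2  -0. ]
[0.093, 0.0051, -0.0077, 0.0262, -0.01]
```

>>> carry_out(series=[0.093,0.003,-0.008,0.013,-0.005,0.093,0.002,0.0,0.013,-0.005,0.093,0.0,0.0,0.0,0.0])

```text
clock: 3.68
eef_pos: [0.4761, 0.2609, 0.2176]
orientation: [[-0.194, 0.981, 0.028], [0.981, 0.194, 0.005], [-0.0, 0.028, -1.0]]
wrist_force: [-0.2, -0.0, -0.2]
finger_gap: 0.0927
```

```bash
python3 -c "
from h import *
st();plan([((.4712,.262,.213),11.5)],step=.04)"
```

```text
t 3.675 p [0.4761 0.2609 0.2176] yaw 11.18 z [ 0.028  0.005 -1.   ] F [-0.2 -0.  -0.2] gap 0.0927 q [-20.7  41.3 -16.3 109.9  22.8  30.4 -41.5] tau [ -0.1 -41.7  -2.9  -9.1   0.   -0.1  -0. ]
[0.093, 0.0021, -0.0047, 0.0045, -0.006]
```

>>> carry_out(series=[0.093,0.001,-0.009,0.003,0.0,0.093,0.0,0.0,0.0,0.0])

```text
clock: 3.92
eef_pos: [0.4675, 0.2601, 0.2155]
orientation: [[-0.193, 0.981, 0.03], [0.981, 0.193, 0.006], [0.0, 0.031, -1.0]]
wrist_force: [-0.4, 0.1, 0.2]
finger_gap: 0.0932
```

```bash
python3 -c "
from h import *
st();plan([((.4665,.262,.214),11.5)],step=.04)"
```

```text
t 3.925 p [0.4675 0.2601 0.2155] yaw 11.12 z [ 0.03   0.006 -1.   ] F [-0.4  0.1  0.2] gap 0.0932 q [-21.3  41.  -15.8 111.3  23.1  29.1 -42.4] tau [ -0.  -41.6  -2.7  -8.8  -0.   -0.1  -0. ]
[0.093, 0.0021, -0.0007, 0.0015, -0.007]
```

>>> carry_out(series=[0.04,0.001,0.0,0.002,0.0,0.04,0.0,0.0,0.0,0.0,0.04,0.0,0.0,0.0,0.0,0.04,0.0,0.0,0.0,0.0])

```text
clock: 4.42
eef_pos: [0.4673, 0.2613, 0.2139]
orientation: [[-0.193, 0.981, 0.03], [0.981, 0.193, 0.006], [0.0, 0.031, -1.0]]
wrist_force: [-3.5, 1.0, 1.3]
finger_gap: 0.0577
```

>>> carry_out(series=[0.04,0.0,0.0,0.0,0.0,0.04,0.0,0.0,-0.02,0.0,0.04,0.0,0.0,-0.03,0.0,0.04,0.0,0.0,-0.03,0.0])

```text
clock: 4.92
eef_pos: [0.4635, 0.2592, 0.2911]
orientation: [[-0.193, 0.981, 0.02], [0.981, 0.193, -0.001], [-0.005, 0.019, -1.0]]
wrist_force: [0.6, 0.5, -3.7]
finger_gap: 0.0559
```

```bash
python3 -c "
from h import *
st();plan([((.50,.15,.36),12),((.54,0,.37),14.5)],g=.04,step=.045)"
```

```text
t 4.925 p [0.4635 0.2592 0.2911] yaw 11.13 z [ 0.02  -0.001 -1.   ] F [ 0.6  0.5 -3.7] gap 0.0559 q [-18.4  34.3 -20.2 108.7  19.   39.4 -38.9] tau [ -0.8 -39.8  -3.2 -11.8   0.1  -0.4  -0.1]
[0.04, -0.0382, 0.0053, -0.0227, -0.005, 0.04, -0.0382, 0.0052, -0.0227, -0.005, 0.04, -0.0382, 0.005, -0.0227, -0.005, 0.04, -0.0388, 0.002, -0.0023, -0.011, 0.04, -0.0388, 0.0016, -0.0023, -0.011]
[0.04, -0.0388, 0.0012, -0.0022, -0.011, 0.04, -0.0388, 0.0007, -0.0023, -0.011]
```

>>> carry_out(series=[0.04,-0.038,0.005,-0.023,-0.005,0.04,-0.038,0.005,-0.023,-0.005,0.04,-0.038,0.005,-0.023,-0.005,0.04,-0.039,0.002,-0.002,-0.011,0.04,-0.039,0.002,-0.002,-0.011])

```text
clock: 5.55
eef_pos: [0.5201, 0.0729, 0.3658]
orientation: [[-0.239, 0.971, 0.018], [0.971, 0.239, 0.001], [-0.003, 0.018, -1.0]]
wrist_force: [0.1, -0.1, -4.1]
finger_gap: 0.056
```

```bash
cat >> h.py <<'E'
n_=np.array([.127,-.4892,.8628]);n_/=np.linalg.norm(n_)
y_=np.cross(n_,[0,0,1.]);y_/=np.linalg.norm(y_);x_=np.cross(y_,n_);C_=np.array([.5653,-.0548,.0708]);HP=.177
def sl(go=None,g=.04,step=.03,yaw=14.5):
    """slope coords (x up, y, D) of grip pivot in mm; go: list of targets"""
    o=monitor.get_obs();R=np.array(o["orientation"]);P=o["eef_pos"]+HP*R[:,2]-C_
    print("slope x,y,D mm",(np.array([P@x_,P@y_,P@n_])*1e3).round(1),"F along x,y,n",np.array([o["wrist_force"]@v for v in(x_,y_,n_)]).round(1))
    if go: plan([(C_+np.c_[x_,y_,n_]@np.array(w)/1e3-HP*R[:,2],yaw) for w in go],g=g,step=step)
E
python3 -c "
from h import *
st();sl([(38.5,0,100),(38.5,0,62)],step=.045)"
```

```text
t 5.55 p [0.5201 0.0729 0.3658] yaw 13.83 z [ 0.018  0.001 -1.   ] F [ 0.1 -0.1 -4.1] gap 0.056 q [  6.4  28.3 -24.8 105.   15.6  49.  -12.1] tau [ -2.4 -39.4  -3.6 -14.5  -0.   -0.   -0.5]
slope x,y,D mm [175.7   8.6  33.9] F along x,y,n [-2.2 -0.1 -3.5]
[0.04, -0.0379, 0.0026, 0.0032, -0.003, 0.04, -0.0379, 0.0024, 0.0032, -0.003, 0.04, -0.0379, 0.0023, 0.0033, -0.003, 0.04, -0.0379, 0.0023, 0.0032, -0.003, 0.04, 0.0193, -0.0006, 0.0327, 0.0]
```

>>> carry_out(series=[0.04,-0.038,0.0025,0.003,-0.003,0.04,-0.038,0.0025,0.003,-0.003,0.04,-0.038,0.002,0.003,-0.003,0.04,-0.038,0.002,0.003,-0.003,0.04,0.0,0.0,0.0,0.0])

```text
clock: 6.18
eef_pos: [0.565, -0.0841, 0.3485]
orientation: [[-0.242, 0.97, 0.008], [0.97, 0.242, -0.003], [-0.005, 0.007, -1.0]]
wrist_force: [0.0, 0.6, -3.9]
finger_gap: 0.056
```

```bash
python3 -c "
from h import *
st();sl([(38.5,0,62),(38.5,0,50)],step=.03)
s=grab('scene');t=grab('top');np.savez('f2.npz',tp=t[0],sp=s[0],sW=s[2],tW=t[2])
save(np.hstack([cv2.resize(s[0][110:250,170:310],(400,400)),cv2.resize(t[0][110:240,210:340],(400,400))]),'c2.png')"
```

```text
t 6.175 p [ 0.565  -0.0841  0.3485] yaw 14.03 z [ 0.008 -0.003 -1.   ] F [ 0.   0.6 -3.9] gap 0.056 q [ 21.3  33.3 -23.8  98.8  16.8  51.    4.5] tau [  0.3 -42.9  -3.9 -15.6   0.1  -0.1   0.1]
slope x,y,D mm [ 25.8   6.4 101.6] F along x,y,n [-1.5 -0.2 -3.7]
[0.04, 0.0156, 0.003, 0.0138, -0.004, 0.04, 0.0155, 0.003, 0.0139, -0.004, 0.04, 0.0061, -0.0, 0.0103, -0.0]
```

View pics/c2.png

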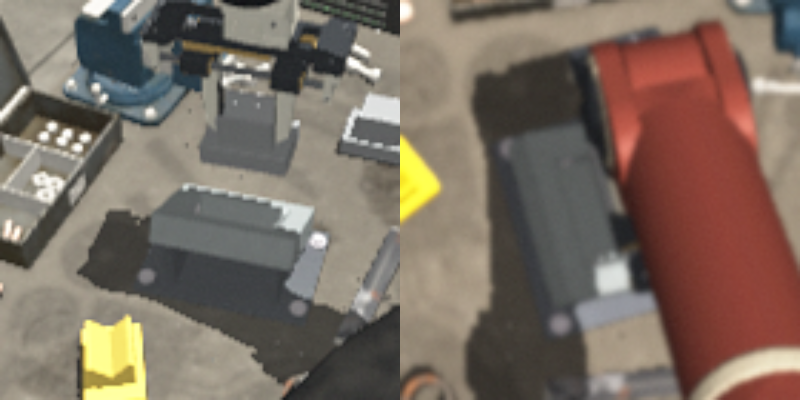

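The scene crop shows the vee block held level by the fingers at (250,140), above the fixture whose pocket is at (250,210). Descending to the uphill land.

>>> carry_out(series=[0.04,0.016,0.003,0.014,-0.004,0.04,0.0155,0.003,0.014,-0.004,0.04,0.0,0.0,0.0,0.0])

```text
clock: 6.65
eef_pos: [0.5613, -0.0401, 0.3186]
orientation: [[-0.265, 0.964, 0.005], [0.964, 0.265, 0.005], [0.003, 0.006, -1.0]]
wrist_force: [0.0, -0.3, -4.2]
finger_gap: 0.0556
```

```bash
cat >> h.py <<'E'
def foot():
    """fit of the held block from the scene camera: points in slope coords near the pivot, grouped by planes"""
    o=monitor.get_obs();R=np.array(o["orientation"]);P=o["eef_pos"]+HP*R[:,2]
    p,d,W=grab("scene");A=W.reshape(-1,3);A=A[~np.isnan(A).any(1)]
    L=(A-P)@np.c_[x_,y_,n_]*1e3
    L=L[(abs(L[:,0])<60)&(abs(L[:,1])<52)&(L[:,2]<20)&(L[:,2]>-70)]
    Lc=(P-C_)@np.c_[x_,y_,n_]*1e3
    return p,L,Lc
E
python3 -c "
from h import *
st();sl([(38.5,0,45)],step=.03)
p,L,Lc=foot();k=abs(L[:,1])<44
h=np.histogram2d(L[k,0],L[k,2],bins=[np.arange(-60,61,6),np.arange(-70,21,5)])[0].astype(int)
print(Lc);print('rows n from top',);
for j in range(h.shape[1]-1,-1,-1): print('%4d'%(-70+5*j),' '.join('%3d'%v for v in h[:,j]))
"
```

```text
t 6.65 p [ 0.5613 -0.0401  0.3186] yaw 15.35 z [ 0.005  0.005 -1.   ] F [ 0.  -0.3 -4.2] gap 0.0556 q [ 16.9  34.9 -23.5 101.9  17.9  46.6   0.2] tau [  0.  -42.6  -4.2 -13.9  -0.1  -0.1  -0.1]
slope x,y,D mm [49.4 -1.  53.1] F along x,y,n [-2.4  0.  -3.5]
[0.04, -0.0053, -0.0011, 0.0125, 0.015]
[49.40385449 -0.95593723 53.12424052]
rows n from top
  15   0   0   0   0   0   0   0   0   3  30   2   0  11   5   0   0   0   0   0   0
  10   0   0   0   0   0   0   0   0   0  26   7   1  16   4  14   0   0   0   0   0
   5   0   0   0   0   1   1   0   0   1  27   7   9   8   4  27   0   0   0   0   0
   0   0   0   0   0   1   2   1   0   0   2   0  13   1  25   5   0   0   0   0   0
  -5   0   0   0   0   0   0   2   1   0   0   7   5   4  25   1   0   0   0   0   0
 -10   0   0   0   0   0   0   0   0   5   1   4   1  14  14   0   0   0   0   0   0
 -15   0   0   0   0   0   0   0   0   2  10   8   0  27   0   0   0   0   0   0   0
 -20   0   0   0   0   0   0   0   0   0   0  10  26  20   0   0   0   0   0   0   0
 -25   0   0   0   0   0   0   0   0   0   0   1  13  43   5   0   0   0   0   0   0
 -30   0   0   0   0   0   0   0   0   0   0   0   1  47   1   0   0   0   0   0   0
 -35   0   0   0   0   0   0   0   0   0   0   0  18  24   0   0   0   0   0   0   0
 -40   0   0   0   0   0   0   0   0   0   0   1  36   0   0   0   0   0   0   0   0
 -45   0   0   0   0   0   0   0   0   0   0   6  20   0   0   0   0   0   0   0   0
 -50   0   0   0   0   0   0   0   1   7   3   4   3   0   0   0   0   0   0   0   0
 -55   0   0   0   0   0   0   1   9  13  16  37  17   0   0   0   0   0   0   0   0
 -60   0   0   0   0   0   0   0   0   0   0  29  25   0   0   0   0   0   0   0   0
 -65   0   0   0   0   0   0   0   0   0   0  25  25   0   0   0   0   0   0   0   0
 -70   0   0   0   0   0   0   0   0   0   0  29  20   0   0   0   0   0   0   0   0
```

>>> carry_out(series=[0.04,-0.007,-0.001,0.01,0.015,0.04,0.0,0.0,0.0,0.0])

```text
clock: 6.95
eef_pos: [0.5629, -0.0492, 0.3088]
orientation: [[-0.247, 0.969, 0.007], [0.969, 0.247, 0.002], [0.0, 0.008, -1.0]]
wrist_force: [-0.7, 0.0, -4.6]
finger_gap: 0.0557
```

```bash
python3 -c "
from h import *
st();sl([(38.5,0,46)],step=.03)"
```

```text
t 6.95 p [ 0.5629 -0.0492  0.3088] yaw 14.32 z [ 0.007  0.002 -1.   ] F [-0.7  0.  -4.6] gap 0.0557 q [ 17.3  35.7 -22.7 102.1  18.3  45.4  -0.2] tau [ -0.5 -43.3  -4.4 -13.8  -0.1  -0.1  -0. ]
slope x,y,D mm [36.1 -0.5 49.5] F along x,y,n [-2.2  0.7 -4.1]
[0.04, 0.0038, -0.0005, 0.0018, -0.003]
```

>>> carry_out(series=[0.04,0.003,0.0,0.0025,0.0,0.04,-0.0025,0.0,0.003,0.0,0.04,-0.0025,0.0,0.003,0.0])

```text
clock: 7.32
eef_pos: [0.5649, -0.0523, 0.3029]
orientation: [[-0.245, 0.969, 0.014], [0.97, 0.245, 0.001], [-0.002, 0.014, -1.0]]
wrist_force: [-1.2, -0.0, 3.9]
finger_gap: 0.056
```

```bash
python3 -c "
from h import *
st();sl()"
```

```text
t 7.325 p [ 0.5649 -0.0523  0.3029] yaw 14.17 z [ 0.014  0.001 -1.   ] F [-1.2 -0.   3.9] gap 0.056 q [ 17.3  36.2 -22.4 102.2  18.7  44.4  -0.3] tau [ -0.4 -39.6  -3.7 -12.4   0.   -0.4  -0. ]
slope x,y,D mm [29.7 -2.7 46.5] F along x,y,n [2.2 1.1 3.2]
```

>>> carry_out(series=[0.04,-0.002,-0.001,0.004,0.0,0.04,-0.002,-0.001,0.004,0.0,0.04,-0.002,0.0,0.004,0.0])

```text
clock: 7.7
eef_pos: [0.5659, -0.0599, 0.2934]
orientation: [[-0.244, 0.97, 0.02], [0.97, 0.244, -0.001], [-0.006, 0.019, -1.0]]
wrist_force: [-0.4, -1.6, 4.4]
finger_gap: 0.0555
```

```bash
cat >> h.py <<'E'
def ang():
    p,L,Lc=foot();h=np.histogram2d(L[:,0],L[:,2],bins=[np.arange(-36,61,6),np.arange(-60,11,5)])[0].astype(int)
    for j in range(h.shape[1]-1,-1,-1): print('%4d'%(-60+5*j),' '.join('%3d'%v for v in h[:,j]))
    return p
E
python3 -c "
from h import *
st();sl();p=ang();save(cv2.resize(p[110:210,180:310],(780,600)),'c3.png')"
```

```text
t 7.7 p [ 0.5659 -0.0599  0.2934] yaw 14.11 z [ 0.02  -0.001 -1.   ] F [-0.4 -1.6  4.4] gap 0.0555 q [ 1.780e+01  3.700e+01 -2.200e+01  1.025e+02  1.930e+01  4.310e+01
 -1.000e-01] tau [ -0.7 -39.7  -4.  -12.2  -0.   -0.8  -0.1]
slope x,y,D mm [17.7 -2.6 42.5] F along x,y,n [1.  0.8 4.6]
   5   0   0   0   0   0   0   1   6   9  31   3   0   0   0   0   0
   0   0   0   0   0   0   1   1   9   2  24   2   0   0   0   0   0
  -5   0   1   1   0   0   0   3   5   6  25   0   0   0   0   0   0
 -10   1   2   2   3   2   5   4   1  16  15   0   0   0   0   0   0
 -15   1   0   0   2   0   6   7  14  25  10   0   0   0   0   0   0
 -20   1   0   1   0   0   1   0   0  14  40  22   0   0   0   0   0
 -25   0   0   1   0   2   0   1   0   0  31  19   0   0   0   0   0
 -30   0   1   0   0   1   0   1   0   1  35   3   0   0   0   0   0
 -35   0   0   0   0   0   0   1   0   2  48   0   0   0   0   0   0
 -40   0   0   0   0   0   0   1   0  10  41  14  12   9   0   0   0
 -45   0   0   0   0   0   0   0   1   5   7  13  22  46   0   0   0
 -50   0   0   0   1   0   0   0   0   0   0   0   9  45   0   0   0
 -55   0   0   0   0   0   0   0   0   0   0   0  12  47   0   0   0
 -60   0   0   0   0   0   0   0   0   0   0   0  12  48   0   0   0
```

View pics/c3.png

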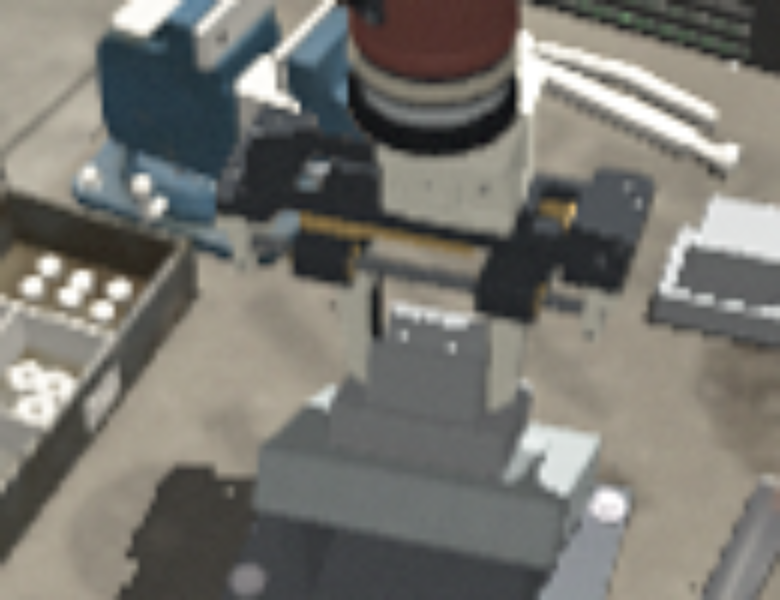

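The crop shows the block pivoting in the fingers with its uphill foot edge on the face; about 13° remain by depth. The edge is near the mouth, so I'll lift, move uphill and press again.

>>> carry_out(series=[0.04,0.009,-0.002,-0.012,0.0,0.04,0.0,0.0,0.0,0.0])

```text
clock: 8.0
eef_pos: [0.5606, -0.0509, 0.3039]
orientation: [[-0.244, 0.97, 0.017], [0.97, 0.244, 0.0], [-0.004, 0.016, -1.0]]
wrist_force: [-0.4, 0.4, -4.6]
finger_gap: 0.0556
```

```bash
python3 -c "
from h import *
st();sl([(28,0,43),(22.5,0,39)],step=.03)"
```

```text
t 8.0 p [ 0.5606 -0.0509  0.3039] yaw 14.12 z [ 0.017  0.    -1.   ] F [-0.4  0.4 -4.6] gap 0.0556 q [ 17.3  35.8 -22.4 102.9  18.7  44.   -0.6] tau [  0.4 -43.5  -3.8 -13.4  -0.1   0.   -0. ]
slope x,y,D mm [32.1  0.6 46.3] F along x,y,n [-1.9  0.3 -4.2]
[0.04, -0.0018, 0.0005, 0.0049, -0.007, 0.04, -0.0027, -0.0001, 0.0063, 0.0]
```

>>> carry_out(series=[0.04,-0.002,0.0,0.005,-0.007,0.04,-0.0014,0.0,0.0032,0.0,0.04,-0.0014,0.0,0.0032,0.0])

```text
clock: 8.38
eef_pos: [0.5619, -0.0558, 0.293]
orientation: [[-0.251, 0.968, 0.016], [0.968, 0.252, -0.001], [-0.005, 0.016, -1.0]]
wrist_force: [-2.4, -1.7, 5.2]
finger_gap: 0.0557
```

```bash
python3 -c "
from h import *
st();sl();p=ang()"
```

```text
t 8.375 p [ 0.5619 -0.0558  0.293 ] yaw 14.57 z [ 0.016 -0.001 -1.   ] F [-2.4 -1.7  5.2] gap 0.0557 q [ 17.5  36.8 -22.1 103.2  19.4  42.9  -0.2] tau [ -0.5 -39.1  -3.7 -12.1   0.1  -0.8  -0. ]
slope x,y,D mm [22.1  0.8 39.5] F along x,y,n [1.7 2.8 5.1]
   5   0   0   0   0   0   1   0   6   9  26   5   0   0   0   0   0
   0   0   0   0   0   1   0   0  14   0  27   2   0   0   0   0   0
  -5   0   0   0   0   0   0   5   6   1  32   0   0   0   0   0   0
 -10   1   0   3   2   2   2   4   1   2  29   1   0   0   0   0   0
 -15   0   0   1   0   1   5   7  12   9  35  28   3   0   0   0   0
 -20   0   1   0   0   1   0   1   1   0   4  43   3   0   0   0   0
 -25   0   2   0   1   1   0   1   0   0   4  48   0   0   0   0   0
 -30   0   0   1   0   0   1   0   1   1   5  44   0   0   0   0   0
 -35   0   0   0   0   0   1   0   1   0   9  37   1   0   0   0   0
 -40   1   0   0   0   0   2   0   1   2  14  27  47   3   0   0   0
 -45   0   1   0   1   0   1   0   0   0   0   1  55   1   0   0   0
 -50   0   0   0   0   0   0   0   0   0   0   3  53   3   0   0   0
 -55   0   0   0   0   0   0   0   0   0   0   1  56   4   0   0   0
 -60   0   0   0   0   0   0   0   0   0   0   2  48   4   0   0   0
```

>>> carry_out(series=[0.04,-0.0015,-0.001,0.0032,0.0,0.04,-0.001,0.0,0.003,0.0])

```text
clock: 8.68
eef_pos: [0.5624, -0.0585, 0.2885]
orientation: [[-0.25, 0.968, 0.018], [0.968, 0.251, -0.001], [-0.005, 0.018, -1.0]]
wrist_force: [-2.8, -1.8, 9.4]
finger_gap: 0.0552
```

```bash
cat >> h.py <<'E'
def fit():
    p,L,Lc=foot();k=(L[:,0]>17)&(L[:,0]<38)&(L[:,2]<-19)&(L[:,2]>-33)&(abs(L[:,1])<40)
    S=L[k]
    for _ in range(3):
        c=np.linalg.lstsq(np.c_[S[:,2]+26,S[:,1],np.ones(len(S))],S[:,0],rcond=None)[0]
        S=S[abs(S[:,0]-np.c_[S[:,2]+26,S[:,1],np.ones(len(S))]@c)<2]
    print("foot side: delta deg",np.degrees(np.arctan(c[0])).round(1),"yaw err deg",np.degrees(np.arctan(c[1])).round(1),"x rel P",c[2].round(1),len(S),"y extent",np.percentile(L[k][:,1],[2,98]).round(1),"P",Lc.round(1))
    return p
E
python3 -c "
from h import *
st();sl();fit()"
```

```text
t 8.675 p [ 0.5624 -0.0585  0.2885] yaw 14.51 z [ 0.018 -0.001 -1.   ] F [-2.8 -1.8  9.4] gap 0.0552 q [ 17.6  37.1 -21.9 103.3  19.6  42.2  -0.2] tau [ -0.6 -37.4  -3.6 -11.7   0.1  -1.3  -0.1]
slope x,y,D mm [17.3  0.6 37.1] F along x,y,n [3.9 3.2 8.7]
foot side: delta deg -1.1 yaw err deg -0.0 x rel P 30.2 89 y extent [-37.1  37.6] P [17.3  0.6 37.1]
```

>>> carry_out(series=[0.04,-0.003,0.0,-0.004,0.0,0.04,0.0,0.0,0.0,0.0])

```text
clock: 8.98
eef_pos: [0.563, -0.062, 0.2914]
orientation: [[-0.25, 0.968, 0.017], [0.968, 0.25, -0.001], [-0.005, 0.017, -1.0]]
wrist_force: [0.1, 0.1, -3.9]
finger_gap: 0.0561
```

```bash
python3 -c "
from h import *
st();sl([(0,0,40)]);fit();p,L,Lc=foot()
k=(L[:,0]>24)&(L[:,0]<34)&(L[:,2]<-19)&(L[:,2]>-33);print(np.percentile(L[k,1],[1,3,97,99]),k.sum())"
```

```text
t 8.975 p [ 0.563  -0.062   0.2914] yaw 14.48 z [ 0.017 -0.001 -1.   ] F [ 0.1  0.1 -3.9] gap 0.0561 q [ 18.1  37.  -22.  103.   19.5  42.7   0.3] tau [ -0.  -44.2  -4.2 -13.3  -0.1  -0.    0. ]
slope x,y,D mm [15.8  1.1 41.3] F along x,y,n [-1.9 -0.1 -3.4]
[0.04, -0.0129, 0.0009, 0.0092, -0.0]
foot side: delta deg 3.0 yaw err deg -0.7 x rel P 30.1 101 y extent [-38.5  38.7] P [15.8  1.1 41.3]
[-42.17653808 -40.16396636  44.19462922  46.84166606] 140
```

>>> carry_out(series=[0.04,-0.013,0.002,0.009,0.0,0.04,0.0,0.0,0.0,0.0])

```text
clock: 9.32
eef_pos: [0.5682, -0.075, 0.2806]
orientation: [[-0.25, 0.968, 0.015], [0.968, 0.25, -0.001], [-0.004, 0.014, -1.0]]
wrist_force: [-0.4, 0.5, -3.2]
finger_gap: 0.0557
```

```bash
python3 -c "
from h import *
st();sl([(0,-1,30)]);p=fit();save(cv2.resize(p[110:210,180:310],(780,600)),'c4.png')"
```

```text
t 9.325 p [ 0.5682 -0.075   0.2806] yaw 14.49 z [ 0.015 -0.001 -1.   ] F [-0.4  0.5 -3.2] gap 0.0557 q [ 19.   38.3 -21.7 102.3  20.   42.2   1.3] tau [ -0.4 -44.8  -4.4 -13.2  -0.1  -0.1   0. ]
slope x,y,D mm [-1.6 -0.2 39. ] F along x,y,n [-1.1  0.3 -3.1]
[0.04, 0.0059, 0.0007, 0.0069, -0.0]
foot side: delta deg -2.8 yaw err deg -0.8 x rel P 30.1 90 y extent [-38.8  39.1] P [-1.6 -0.2 39. ]
```

View pics/c4.png

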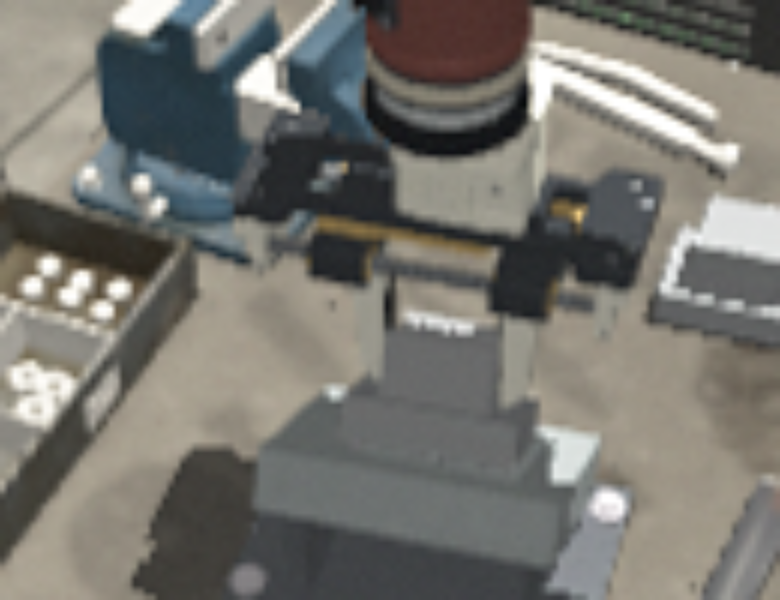

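The block is parallel to the face over the pocket (uphill land visible in front of its foot around (440,440)). Lowering it along the face normal.

>>> carry_out(series=[0.04,0.003,0.0005,0.0025,0.0,0.04,0.002,0.0,0.0035,0.0,0.04,0.002,0.0,0.0035,0.0])

```text
clock: 9.75
eef_pos: [0.5686, -0.0702, 0.2731]
orientation: [[-0.248, 0.969, 0.022], [0.969, 0.248, -0.006], [-0.011, 0.019, -1.0]]
wrist_force: [-0.2, -1.6, -3.6]
finger_gap: 0.0559
```

```bash
python3 -c "
from h import *
st();sl([(0,-1,25)]);p=fit()"
```

```text
t 9.75 p [ 0.5686 -0.0702  0.2731] yaw 14.35 z [ 0.022 -0.006 -1.   ] F [-0.2 -1.6 -3.6] gap 0.0559 q [ 1.800e+01  3.880e+01 -2.100e+01  1.029e+02  2.060e+01  4.080e+01
  1.000e-01] tau [ -1.1 -44.2  -5.2 -12.2  -0.4  -0.1   0.1]
slope x,y,D mm [-2.4 -2.7 30.8] F along x,y,n [-3.2  0.6 -2.4]
[0.04, 0.005, -0.0018, 0.0037, -0.003]
foot side: delta deg -4.2 yaw err deg -0.6 x rel P 29.8 67 y extent [-38.8  37.3] P [-2.4 -2.7 30.8]
```

>>> carry_out(series=[0.04,0.003,-0.001,0.002,0.0,0.04,0.003,-0.001,0.003,0.0,0.04,0.002,0.0,0.0035,0.0])

```text
clock: 10.18
eef_pos: [0.5653, -0.066, 0.2665]
orientation: [[-0.244, 0.969, 0.025], [0.97, 0.244, -0.013], [-0.019, 0.021, -1.0]]
wrist_force: [-0.2, -4.1, 3.0]
finger_gap: 0.0558
```

```bash
python3 -c "
from h import *
st();sl([(0,-1,20)]);p=fit()"
```

```text
t 10.175 p [ 0.5653 -0.066   0.2665] yaw 14.15 z [ 0.025 -0.013 -1.   ] F [-0.2 -4.1  3. ] gap 0.0558 q [ 17.1  39.  -20.3 103.9  21.2  39.5  -1.2] tau [ -2.1 -40.6  -5.5 -11.2  -0.7  -0.7   0. ]
slope x,y,D mm [-2.8 -0.8 23.4] F along x,y,n [-1.8  1.2  4.6]
[0.04, 0.0041, 0.0001, 0.0014, -0.006]
foot side: delta deg 44.9 yaw err deg -0.4 x rel P 25.6 19 y extent [-36.9  38.7] P [-2.8 -0.8 23.4]
```

>>> carry_out(series=[0.04,0.002,0.0,0.004,0.0,0.04,0.002,0.0,0.004,0.0,0.04,0.002,0.0,0.004,0.0])

```text
clock: 10.6
eef_pos: [0.5645, -0.0608, 0.2573]
orientation: [[-0.245, 0.969, 0.025], [0.969, 0.246, -0.018], [-0.024, 0.02, -1.0]]
wrist_force: [-6.5, -8.8, 39.3]
finger_gap: 0.0556
```

```bash
python3 -c "
from h import *
st();sl([(0,-1,13)]);p=ang()"
```

```text
t 10.6 p [ 0.5645 -0.0608  0.2573] yaw 14.23 z [ 0.025 -0.018 -1.   ] F [-6.5 -8.8 39.3] gap 0.0556 q [ 16.1  39.6 -19.6 104.5  22.   38.2  -2.3] tau [ -4.4 -22.6  -5.8  -6.9  -1.3  -3.9  -0.1]
slope x,y,D mm [-3.7 -1.2 13.2] F along x,y,n [13.9  8.5 37.4]
[0.04, 0.0032, -0.0002, -0.0017, -0.005]
   5   0   0   0   0   0   0   0  10   4  28   3   0   0   0   0   0
   0   0   0   0   0   0   0   0  11   0  24   5   0   0   0   0   0
  -5   0   0   0   0   0   0   3  10   0  30   0   0   0   0   0   0
 -10   0   1   1   1   1   1   2   4   1  33   8   1   6   4   1   3
 -15   2   4   1   3   3   5  10   6   8  12  28  10  15  18  25  48
 -20   1   1   0   0   1   0   2   2   0   0   0   0   0   0   0  39
 -25   0   0   0   0   0   0   0   0   0   0   0   0   0   0   0  37
 -30   0   0   0   0   0   0   0   0   0   0   0   0   0   0   0  46
 -35   0   0   0   0   0   0   0   0   0   0   0   0   0   0   0  41
 -40   0   0   0   0   0   0   0   0   0   0   0   0   0   0   1  48
 -45   0   0   0   0   0   0   0   0   0   0   0   0   0   0   0  24
 -50   0   0   0   0   0   0   0   0   0   0   0   0   0   1   1   3
 -55   0   0   0   0   0   0   0   0   0   0   0   1   0   1   1   1
 -60   0   0   0   0   0   0   0   0   0   0   0   2   1   1   2   0
```

Pivot D is 13.2 mm (home is about 13) with the force risen to 39 N, so it is seated. I'll relax slightly with the grip held, then check flushness.

>>> carry_out(series=[0.04,0.0,0.0,0.0,0.0,0.04,0.0,0.0,0.0,0.0])

```text
clock: 10.9
eef_pos: [0.5643, -0.0606, 0.2576]
orientation: [[-0.246, 0.969, 0.025], [0.969, 0.246, -0.019], [-0.025, 0.02, -0.999]]
wrist_force: [0.7, -4.5, 1.9]
finger_gap: 0.0562
```

```bash
python3 -c "
from h import *
st();sl();p,d,W=grab('scene');A=W.reshape(-1,3);L=(A-C_)@np.c_[x_,y_,n_]*1e3
def z(m,t): 
    S=L[m&(abs(L[:,2])<9)];print(t,len(S),np.percentile(S[:,2],[25,50,75]).round(2) if len(S) else '')
x,y=L[:,0],L[:,1]
z((abs(y)<45)&(x>40)&(x<58),'land up');z((abs(y)<42)&(x>23)&(x<29),'foot uphill strip')
z((y>31)&(y<43)&(abs(x)<25),'foot end +y');z((y<-31)&(y>-43)&(abs(x)<25),'foot end -y')
z((y>56)&(abs(x)<50),'land +y');z((y<-56)&(abs(x)<50),'land -y')
save(cv2.resize(p[110:210,180:310],(780,600)),'c5.png')"
```

```text
t 10.9 p [ 0.5643 -0.0606  0.2576] yaw 14.26 z [ 0.025 -0.019 -0.999] F [ 0.7 -4.5  1.9] gap 0.0562 q [ 16.   39.5 -19.5 104.5  21.9  38.2  -2.3] tau [ -2.5 -41.7  -5.7 -10.4  -0.8  -0.5  -0. ]
slope x,y,D mm [-3.5 -1.1 13.5] F along x,y,n [-2.9  0.5  3.9]
land up 172 [-4.9  -0.61  2.27]
foot uphill strip 25 [1.5  2.05 2.67]
foot end +y 23 [2.6  3.04 3.41]
foot end -y 14 [2.72 3.   3.21]
land +y 85 [2.19 2.87 3.39]
land -y 220 [-3.44  1.76  3.35]
```

View pics/c5.png

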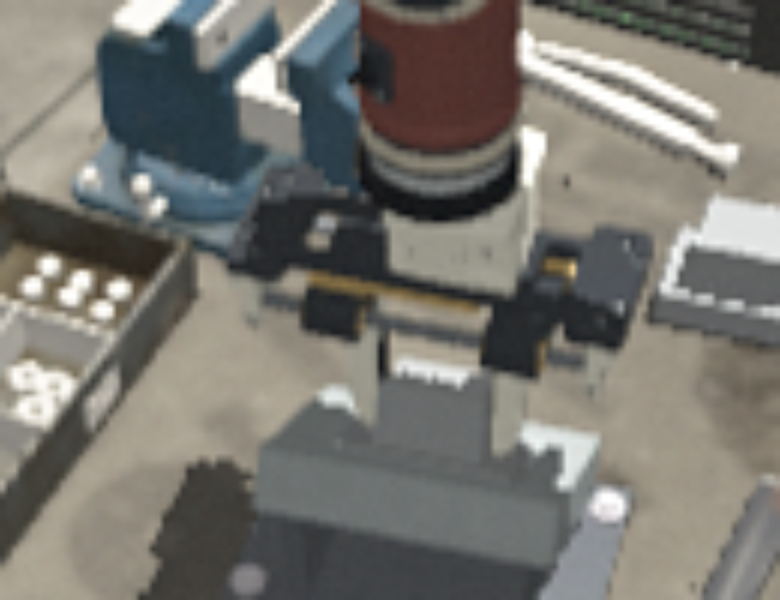

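The foot reads level with the face (end strips 3.0 mm, land 2.9 mm in the same biased frame). One more firm press, then I'll release and retreat.

>>> carry_out(series=[0.04,0.002,0.0,0.003,0.0,0.04,0.002,0.0,0.003,0.0,0.04,0.0,0.0,0.0,0.0,0.04,0.0,0.0,0.0,0.0])

```text
clock: 11.45
eef_pos: [0.5641, -0.059, 0.2578]
orientation: [[-0.244, 0.969, 0.026], [0.969, 0.245, -0.028], [-0.034, 0.019, -0.999]]
wrist_force: [-0.2, -5.0, 2.7]
finger_gap: 0.0559
```

>>> carry_out(series=[0.093,0.0,0.0,0.0,0.0,0.093,0.0,0.0,0.0,0.0,0.093,0.0,0.0,0.0,0.0,0.093,0.0,0.0,0.0,0.0])

```text
clock: 11.95
eef_pos: [0.5695, -0.056, 0.2596]
orientation: [[-0.248, 0.968, 0.045], [0.968, 0.249, -0.022], [-0.032, 0.039, -0.999]]
wrist_force: [4.5, -2.4, 4.1]
finger_gap: 0.0901
```

```bash
python3 -c "
from h import *
st();sl()"
```

```text
t 11.95 p [ 0.5695 -0.056   0.2596] yaw 14.44 z [ 0.045 -0.022 -0.999] F [ 4.5 -2.4  4.1] gap 0.0901 q [ 15.4  39.4 -19.3 104.1  22.3  37.5  -2.8] tau [ -0.8 -39.9  -4.   -7.8  -0.8   1.   -0.1]
slope x,y,D mm [ -0.8 -10.6  14.4] F along x,y,n [-0.9 -3.8  5.3]
```

>>> carry_out(series=[0.09,-0.003,0.0,-0.006,0.0,0.09,-0.003,0.0,-0.012,0.0,0.09,0.0,0.0,-0.025,0.0,0.09,0.0,0.0,-0.035,0.0])

```text
clock: 12.45
eef_pos: [0.5621, -0.058, 0.3344]
orientation: [[-0.25, 0.968, 0.019], [0.968, 0.25, -0.016], [-0.02, 0.014, -1.0]]
wrist_force: [1.3, 0.2, -0.2]
finger_gap: 0.09
```

>>> carry_out(series=[0.09,-0.02,0.0,-0.045,0.0,0.09,-0.05,0.0,0.0,0.0,0.09,-0.055,0.0,0.0,0.0,0.09,-0.055,0.0,0.0,0.0,0.09,-0.055,0.0,0.0,0.0])

```text
clock: 13.08
eef_pos: [0.6192, -0.2799, 0.3885]
orientation: [[-0.266, 0.964, 0.011], [0.964, 0.266, -0.004], [-0.007, 0.01, -1.0]]
wrist_force: [0.4, -0.3, -0.2]
finger_gap: 0.0899
```

Run:
```python
from h import *
st();s=grab("scene");t=grab("top")
f=np.load("f0.npz")
for nm,p,W in(("scene",s[0],s[2]),("top",t[0],t[2])):
    A=W.reshape(-1,3);L=(A-C_)@np.c_[x_,y_,n_]*1e3;x,y,z=L.T
    for t_,m in(("foot+y",(y>31)&(y<43)&(abs(x)<25)),("foot-y",(y<-31)&(y>-43)&(abs(x)<25)),("footup",(abs(y)<42)&(x>24)&(x<28)),("footdn",(abs(y)<42)&(x<-24)&(x>-28)),("land+y",(y>56)&(y<70)&(abs(x)<50)),("land-y",(y<-56)&(y>-70)&(abs(x)<50)),("landup",(abs(y)<45)&(x>41)&(x<56)),("landdn",(abs(y)<45)&(x<-41)&(x>-56))):
        S=z[m&(abs(z)<12)];print(nm,t_,len(S),np.percentile(S,[25,50,75]).round(1) if len(S) else '')
    k=(z>10)&(z<45)&(abs(x)<40)&(abs(y)<50);r_=cv2.minAreaRect(L[k][:,:2].astype(np.float32));print(nm,"upper part",np.round(r_[0],1),np.round(r_[1],1),round(r_[2],1))
save(np.hstack([cv2.resize(s[0][110:250,170:310],(400,400)),cv2.resize(t[0][110:240,210:340],(400,400))]),'c6.png')
```

```text
t 13.075 p [ 0.6192 -0.2799  0.3885] yaw 15.42 z [ 0.011 -0.004 -1.   ] F [ 0.4 -0.3 -0.2] gap 0.0899 q [ 35.   40.4 -23.8  77.   16.8  65.3  24.9] tau [ -0.2 -50.5  -3.8 -14.6   0.   -0.2  -0.4]
scene foot+y 20 [2.9 3.2 3.7]
scene foot-y 17 [2.5 2.8 3.2]
scene footup 19 [1.4 1.8 3.2]
scene footdn 2 [3.5 3.6 3.8]
scene land+y 50 [2.6 3.  3.6]
scene land-y 45 [2.1 2.9 3.2]
scene landup 133 [-6.1 -0.8  2.7]
scene landdn 12 [2.6 3.  3.3]
scene upper part [-3.7  1.2] [52.1 56.7] 1.2
top foot+y 67 [-1.7 -0.2  1. ]
top foot-y 59 [-1.6 -0.2  1.1]
top footup 78 [-5.4 -3.   0.4]
top footdn 12 [-1.6  0.   1.8]
top land+y 163 [-2.4 -0.7  0.9]
top land-y 160 [-2.  -0.3  0.9]
top landup 193 [-3.2 -1.3  0.1]
top landdn 90 [-1.3  0.   1.4]
top upper part [-1.4 -0.6] [49.7 57.1] 1.1
```

View pics/c6.png

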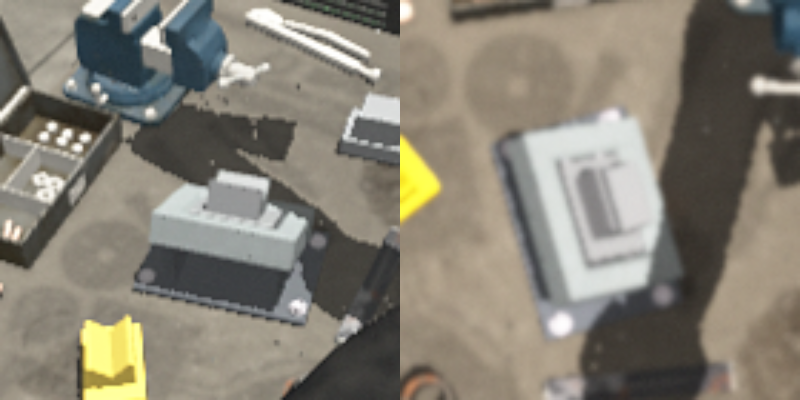

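The crop shows the vee block seated in the pocket, foot flush, groove along the pocket, and the arm clear. Handing in.

```bash
python3 -c "
from h import *
print(r.finish_job())"
```

```text
the job is handed in; nothing more can be done
None
```

The vee block is pressed home in the fixture's pocket and released, and the job was handed in at about 13 s of the 38 s. No verdict came back, so the result rests on my own checks.

I gripped it across its 56 mm, because the moves could not tilt the tool. I pressed the foot's uphill edge on the sloping face until the block turned about 30° in the fingers. Then I lowered it into the pocket and pushed it past the plungers. The wrist force peaked at 39 N, with the gripper still on the block.

**Final checks:**
- **Depth:** after release, both ends of the foot stood within about 0.5 mm of the surrounding face in both cameras, so it is flush.
- **Position:** the two cameras put the upper part 1.4 mm and 3.7 mm off centre along the slope, and about 1 mm across it. They differ by about the calibration error, and the fit allows only ±2.5 mm. The box fitted to the upper part came out at 50–52 mm instead of 44 mm, so these offsets are rough.
- **Direction:** the groove lies within about 1° of the pocket's long side.
- **Uphill readings:** the strips on the uphill side were noisy because they mix in side faces, so I did not rely on them.

**On the way:**
- While the fingers opened they met slight resistance, about 5 N, and the tool shifted by about 6 mm. The later depth check showed the block undisturbed.
- The gripper ended clear of everything, at about zero force.
- I did not re-measure the bystanders after the job; no touch on them was seen or felt.

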